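# Put a used pipette back on its sloped bench rest

## Task

Pick up the pipette that lies on the bench and lay it on the empty sloped pipette rest: body down in both saddles, nose pointing down the slope, finger hook uppermost, with the shoulder of its body up against the front stop. Set it down rather than dropping it, let go, and leave the pipette on the other rest, the timer, the tape roll and the marker where they are.

Things in the scene. Friction and masses are not known exactly. Their poses are not given: they have to be found in the camera images.
- pipette: loose pipette lying flat on the bench, dark grip with yellow trim, thin grey nose shaft, plunger knob; 206 mm long. Origin on its underside; +y runs from nose to knob, +z out of the side with the finger hook (up as it lies). The solid grip part spans x -13 to 11, y -27 (its shoulder) to 85, z 0 to 26 mm; knob end at y = 103
- pipette_grip (a point): where to grip the loose pipette: in the middle of its body, 20 mm from its origin towards the knob, 13 mm above its underside; the body is 24 mm wide across x here, and free to grip 25 mm either way along y
- pipette_nose (a point): tip of the loose pipette's nose, at y = -103, z = 13 mm of the pipette; the shaft is 6 mm thick from the shoulder to here
- cradle_empty: sloping cradle of the empty white rest: two U-shaped saddles and a front stop. Origin and axes are those of a pipette properly seated in it: +y up the slope, 32 degrees above level, +z square to the slope, saddle floors at z = 0; origin 68 mm above the bench. Stop at y = -27.5 to -33.5 mm, 7 mm high
- saddle_low (a point): middle of the low saddle's floor in the empty cradle (y = -21 mm, saddle 12 mm long). Between the cheeks 32 mm are free, flaring to 40 mm at their tops 18 mm above the floor; 50 mm wide overall
- saddle_high (a point): middle of the high saddle's floor in the empty cradle (y = +62 mm); same shape as the low one, no stop. A 6 mm wide web ties the two uprights together, its top 9 mm below the line of the floors
- rest_empty: the whole empty rest, fixed to the bench, white plastic, base 84 x 126 mm, 110 mm tall; origin on the bench right below the cradle's origin, +y level towards the high end (away from the robot)
- stored_pipette: the same kind of pipette, lying in the other, identical rest; not to be disturbed. Origin and axes as for the loose one
- timer: white kitchen-type timer, 55 x 70 x 18 mm, lying on the bench; origin at the centre of its underside
- tape_roll: roll of beige tape lying flat, 75 mm across, 19 mm high; origin at the centre of its underside
- marker: white marker with a black cap, 141 mm long, 12 mm thick, lying along its own y; origin at the middle of its underside

How it is judged:
By the outcome, as a careful person would: the job done as asked, in the order asked, and still so for the second after the job is handed in, with the robot touching nothing.
It also fails if it takes over 40 s, if anything falls off the work surface, if the arm or the gripper's body presses on something with over 40 N, if the wrist force passes 120 N, or if a joint passes its speed limit or range.

## Robot

A 6-joint arm with a two-finger parallel gripper is mounted at the origin on a cart in front of the work surface, level with it; the furniture and walls round the work are solid. World frame = base frame: x ahead of the robot, y to its left, z up, the work surface at z = 0. Lengths are in mm, angles in degrees, forces in N, time in s.
With the tool pointing down it reaches from about 350 to 850 mm from the base axis. Payload 8.1 kg.
Tool frame: the origin (TCP) lies on the centre line of the jaws, within the pads' length; the fingertips stand 14 mm ahead of it and the grasp point (between the pads) lies 5 mm behind it; z points along the fingers, y is the line along which they close (so a half turn about z gives the same grasp; the last joint's range is limited). The gripper opens to 85 mm and grips with 20 to 120 N. Pads are 22 mm wide; open, the fingers measure 114 mm over their backs; the gripper's body (76 mm by 85 mm) begins 54 mm behind the grasp point. The pads swing forward as they close: fully open they stand 13 mm farther back than shut.
Start: joints at [-79.779, 7.471, 85.268, -0, 87.261, -4.893], TCP at [156.471, -579.243, 212.792] pointing down, gripper open.
Joint ranges: [-169.43, 169.43], [-51.17, 129.36], [1.28, 143.12], [-76.62, 256.62], [0, 156.53], [-152.29, 152.29]. Speed limits (degrees/s): [136.94, 136.94, 159.86, 180, 180, 180].

## Interface

Orientations are given as [roll, pitch, yaw] about the fixed x, y, z axes, in that order (R = Rz(yaw) Ry(pitch) Rx(roll)).
In Python, from bench import sense, snapshot, camera_info, hand_in gives the robot as it stands. The module is installed in compiled form; this text tells all that it offers.
- The arm moves only by the tool apply_moves, never from a script. Its argument "deltas" is a list of rows, each a list of 7 numbers: the shift along the tool's x, y, z scaled (see below), then the turn, a rotation vector about the tool's x, y, z scaled (see below), then the opening, from 0 (shut) to 1 (fully open). In form: [[dx, dy, dz, ax, ay, az, claw], ...]. A call has 1 to 8 rows; each row shifts and turns the commanded pose from where the row before left it, along the tool's axes as they then stand; what a row does not reach is not made up. The controller multiplies each number of a shift by 0.03 m and each number of a turn by 0.08 rad. A row lasts 1/8 s, in which the tool goes at most 62.5 mm and 10.7 degrees, less where a joint would pass 70% of its speed; a pose out of reach is approached as far as the arm can. A call with a number of a shift or a turn outside -1 to 1 is refused whole. A call with a gripper value outside its range is refused whole. The fingers move at their own pace and stop on an object; "grip_force" is the grip in N (left out, the last holds). Time passes only in rows, so rows that do not move let the fingers close. It gives the time, the measured TCP pose, the force, the opening and the grip force at its end, in the units of the state.
- sense(): the state, without advancing time (a new reading comes with each control period).
- snapshot(name): name is "scene" or "top"; returns the picture (420x560x3 uint8, red, green, blue); there is no depth.
- camera_info(name): a dict with "vertical_fov" (degrees; the focal length in pixels is half the picture's height over the tangent of half this angle, whatever the lens; pixels are square), "cx", "cy" (the principal point, pixels), "k1" (the pictures are not rectified: a ray, as slopes to the right and down, at radius r is drawn at 1 + k1 r^2 times it, then the intrinsics apply), "origin" and "rotation" of the camera in the world. Camera axes: x right, y up, looking along -z (the intrinsics and any distortion apply to the point x, -y, -z); pixel columns grow to the right and rows downward; lengths in mm; the calibration is good to about 2 mm. A picture is of the moment at which its call begins. camera_info takes no time and is no camera call.
- hand_in(): hands the job in; it is judged then, once.
The state is a dict: "time": time; "joint_pos": joint angles; "qd": joint speeds; "joint_efforts": joint torques, N m; "tool_pos": TCP position; "tcp_rot": TCP orientation; "ft_force": force on the tool from outside, world axes, zero at the start; "wrist_torque": the same for the moment, N m; "finger_gap": finger opening in mm; "grip_force": force on a finger pad.
Only numpy, scipy, OpenCV 4.12 (cv2) and the standard library are available. Lean on these libraries where they do the work, as an engineer would, in place of code of your own. Each camera call takes 0.05 s, during which the arm holds its last target. There are 200 camera calls.

## Working session

There is one attempt and no reset: what is moved stays moved. The work goes in short steps, Python scripts to look and compute and a tool call to move; the robot and the scene stay as the last step left them, time stands still between calls to the robot, and variables do not carry over. Pictures are saved under pics/ and viewed, at most 10 in all, crops included, and the job is handed in when it is done.

Besides the shell and the picture viewer there is one more tool, called in YAML: its name, and indented under it one key for each argument. apply_moves: Moves the arm, as the interface text tells. Its arguments: {"type":"object","properties":{"deltas":{"type":"array"},"grip_force":{"type":"number"}},"required":["deltas"]}

```bash
mkdir -p pics; python3 - <<'E'
from bench import *
import cv2
for n in("scene","top"):
    print(n,camera_info(n)); cv2.imwrite(f"pics/{n}0.png",cv2.resize(snapshot(n)[:,:,::-1],(800,600),interpolation=cv2.INTER_CUBIC))
print(sense())
E
```

```text
scene {'vertical_fov': 51.34589480922057, 'cx': 274.2722059030353, 'cy': 203.18453395285044, 'k1': -0.05518545773226976, 'origin': array([-135.87695891, -691.85715441,  454.31260988]), 'rotation': array([ 6.46130895e+01, -5.35341840e-02, -5.33961704e+01])}
top {'vertical_fov': 52.5735150647487, 'cx': 282.8740318113181, 'cy': 200.9378832431012, 'k1': -0.026831625917090755, 'origin': array([ 418.38646723, -214.73631413,  945.43283402]), 'rotation': array([  5.65823202,   1.3163914 , -90.44119179])}
{'time': 0.1, 'joint_pos': array([-7.97789703e+01,  7.51221314e+00,  8.53250872e+01,  1.10447535e-03,
        8.72619974e+01, -4.89145926e+00]), 'qd': array([ 0.0136641 , -0.09003542, -0.1585261 , -0.00616096, -0.01039958,
       -0.08055308]), 'joint_efforts': array([-4.21222667e-04, -5.70952892e+01, -5.01942229e+01, -3.90197156e-04,
        8.19551497e-03, -1.92599276e-05]), 'tool_pos': array([ 156.376716  , -578.69854753,  211.81481225]), 'tcp_rot': array([-1.79901158e+02, -9.56606290e-03,  1.51124270e+01]), 'ft_force': array([ 0.93584805, -0.47790011, -0.57309795]), 'wrist_torque': array([-0.01509676, -0.04307243,  0.02759132]), 'grip_force': 0.0, 'finger_gap': 85.4533732921403}
```

View pics/scene0.png

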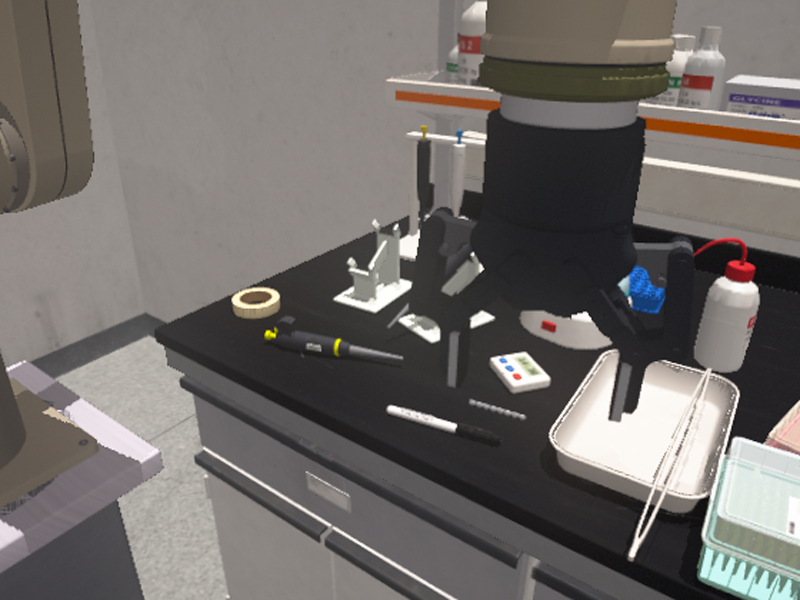

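View pics/top0.png

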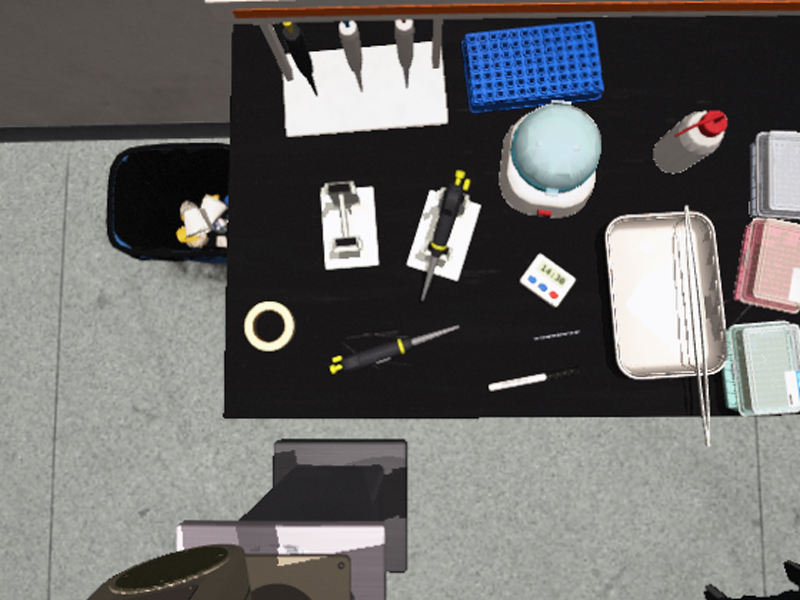

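The scene view shows the loose pipette (knob near 270,335, nose 402,358) and the empty rest (375,265). The top view shows the pipette from 335,367 to 458,327, the empty rest at 348,225 and the stored one at 445,230. I'll zoom in on both.

```bash
cat > h.py <<'E'
import numpy as np, cv2
from bench import *
from scipy.spatial.transform import Rotation as R
def cam(n):
    c=camera_info(n); f=210/np.tan(np.radians(c['vertical_fov'])/2)
    return c,f,R.from_euler('xyz',c['rotation'],degrees=True).as_matrix()
def proj(n,P):
    c,f,M=cam(n); q=(np.atleast_2d(P)-c['origin'])@M
    s=np.c_[q[:,0],-q[:,1]]/-q[:,2:]; s=s*(1+c['k1']*(s**2).sum(1,keepdims=True))
    return s*f+[c['cx'],c['cy']]
def ray(n,uv):
    c,f,M=cam(n); d=(np.array(uv,float)-[c['cx'],c['cy']])/f; s=d.copy()
    for _ in range(20): s=d/(1+c['k1']*(s@s))
    v=M@[s[0],-s[1],-1]; return c['origin'],v/np.linalg.norm(v)
def tri(a,b,na='top',nb='scene'):
    A=np.zeros((3,3));y=np.zeros(3);rs=[ray(na,a),ray(nb,b)]
    for o,v in rs:
        Q=np.eye(3)-np.outer(v,v);A+=Q;y+=Q@o
    p=np.linalg.solve(A,y);return p,[np.linalg.norm(np.cross(p-o,v)) for o,v in rs]
def atz(n,uv,z):
    o,v=ray(n,uv); return o+v*(z-o[2])/v[2]
def tile(n,x0,y0,w,h,k):
    im=snapshot(n)[:,:,::-1] if isinstance(n,str) else n
    im=cv2.resize(im[y0:y0+h,x0:x0+w],None,fx=k,fy=k,interpolation=cv2.INTER_CUBIC)
    for x in range(-x0%10,w,10): cv2.putText(im,str(x0+x),(x*k,8),0,.3,(0,255,255),1);cv2.line(im,(x*k,10),(x*k,14),(0,255,255),1)
    for y in range(-y0%10,h,10): cv2.putText(im,str(y0+y),(0,y*k+4),0,.3,(0,255,255),1);cv2.line(im,(22,y*k),(26,y*k),(0,255,255),1)
    return im
E
python3 - <<'E'
from h import *
t=snapshot("top")[:,:,::-1].copy();s=snapshot("scene")[:,:,::-1].copy()
g=lambda im:np.clip(255*(im/255.)**.6,0,255).astype('uint8')
t,s=g(t),g(s)
A=tile(t,225,220,100,50,8);
B=tile(s,180,215,110,50,7);B=cv2.copyMakeBorder(B,0,0,0,30,0)
cv2.imwrite("pics/p1.png",np.vstack([A[:, :800],B[:,:800]])[:600*2]) if 0 else None
cv2.imwrite("pics/p1.png",np.vstack([cv2.resize(A,(800,400))[100:],B[20:320]])if 0 else np.vstack([tile(t,225,222,100,46,6),tile(s,180,217,100,46,6)]))
cv2.imwrite("pics/p2.png",np.hstack([tile(t,215,115,60,80,6),tile(s,225,145,70,80,6)]))
E
```

```text
(no output)
```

View pics/p1.png

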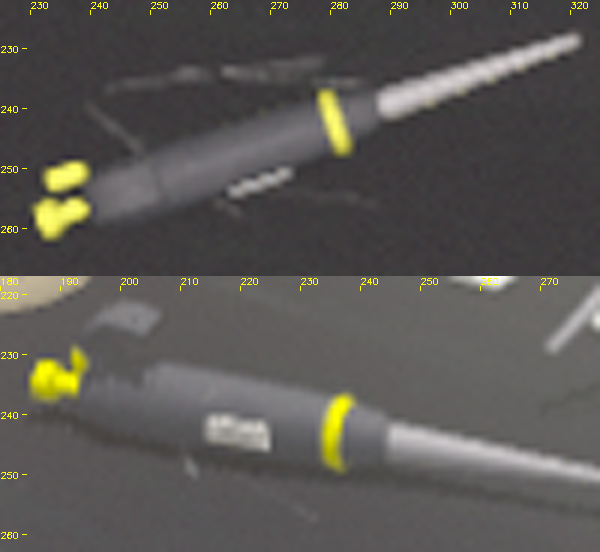

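View pics/p2.png

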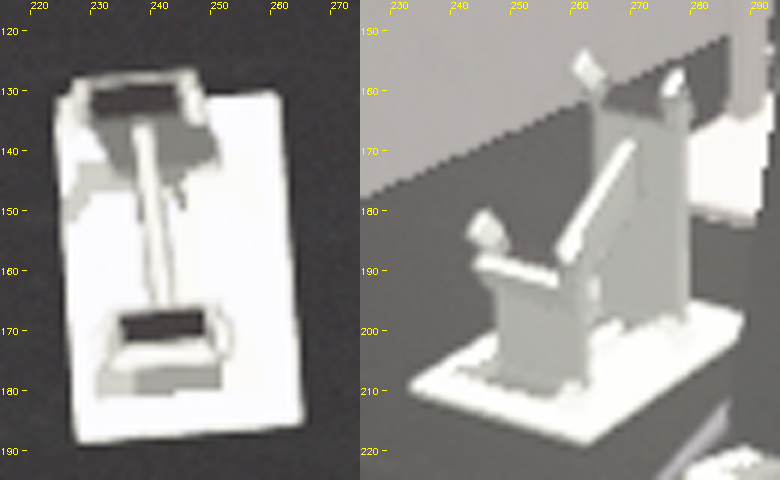

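The zoomed top view gives the pipette nose at (320.5,228), the shoulder at (288,239) and the knob at (232,258). It also gives the dark saddle floors, centred at (240.5,168.5) for the low one and (237,132) for the high one. In the scene view the nose is at (281.5,250.5) and the shoulder at (244,244).

```bash
cat > fit.py <<'E'
from h import *
from scipy.optimize import least_squares
for nm,a,b in [("nose",(320.3,228.2),(281.5,250.5)),("shoulder",(287.7,239),(244,244.5)),("yellowband",(281.7,242.3),(235,243)),
 ("web low",(242,165),(258.5,187)),("web high",(237.5,136),(270,169)),("lowL cheek",(231.5,168),(246,181)),("highR",(246.5,129),(281,157))]:
    p,e=tri(a,b);print(nm,p.round(1),np.round(e,1))
c,s=np.cos(np.radians(32)),np.sin(np.radians(32))
def rest(q,L):  # q x,y,yaw(deg) of rest_empty; cradle pts -> world
    L=np.atleast_2d(L).astype(float)
    P=np.c_[L[:,0],L[:,1]*c-L[:,2]*s,68+L[:,1]*s+L[:,2]*c]
    return P@R.from_euler('z',q[2],degrees=True).as_matrix().T+[q[0],q[1],0]
L=np.array([[-16,-15,0],[16,-15,0],[0,62-6,0],[0,-21,0],[0,62,0]])
U=np.array([(233.3,165.8),(248,165.3),(236.5,134.5),(240.6,168.7),(237,132)])
for z in(0,):
  f=least_squares(lambda q:(proj('top',rest(q,L))-U).ravel(),[550,-150,-90]);q=f.x;print("rest",q.round(2),f.fun.round(1))
# pipette: nose and shoulder/band at z=13
n=atz('top',(320.3,228.2),13);b=atz('top',(287.7,239),13);k=atz('top',(233,256.5),13)
print("nose",n,"shoulder",b,np.linalg.norm(n-b),"knob",k,np.linalg.norm(k-n))
E
python3 fit.py
```

```text
nose [ 450.  -275.1   12.6] [0.5 0.5]
shoulder [ 426.2 -202.6   11.6] [1.7 1.7]
yellowband [ 418.  -188.4   13.9] [3.2 3.2]
web low [ 585.2 -109.7   56.1] [1.4 1.4]
web high [ 641.  -102.3   81.7] [0.2 0.2]
lowL cheek [574.3 -86.4  69.1] [2.3 2.3]
highR [ 648.  -126.5  114.8] [2.5 2.5]
rest [ 593.67 -105.36  -87.23] [-0.3  0.9  0.   0.5  0.4 -0.6  0.2  0.2 -0.4 -0.9]
nose [ 450.23046479 -275.42362252   13.        ] shoulder [ 427.27905062 -203.92537749   13.        ] 75.09172027497308 knob [390.10717141 -84.13662482  13.        ] 200.51315641146505
```

```bash
cat >> fit.py <<'E'
print('----')
# joint fit: q=x,y,yaw, base y-offset, base top z ; soft camera offsets (per-camera image shift, px)
def base(q,L): return np.array(L,float)@R.from_euler('z',q[2],degrees=True).as_matrix().T+[q[0],q[1],0]
Lc=[[-16,-15,0],[16,-15,0],[0,56,0],[0,-21,0],[0,62,0],[0,-10,-9],[0,54,-9]]
Ut=[(233.3,165.8),(248,165.3),(236.5,134.5),(240.6,168.7),(237,132),(242,165),(237.5,136)]
Ls=[[0,-11,-9],[0,56,-9],[-22.5,-21,18],[22.5,62,18],[-22.5,62,18]]
Us=[(258.5,187.5),(270,169),(246,181),(282,157),(262.5,155)]
Bt=[(223.8,131.5),(260.8,130.3),(264.7,185.3),(228.2,188.6)]
Bs=[(233,209.5),(262,218),(292,198)]
def res(v):
    q=v[:3];o=v[3];z=v[4]
    B=[[-42,o+63,z],[42,o+63,z],[42,o-63,z],[-42,o-63,z]]
    return np.r_[(proj('top',rest(q,Lc))+v[5:7]-Ut).ravel(),(proj('scene',rest(q,Ls))+v[7:9]-Us).ravel(),
      (proj('top',base(q,B))+v[5:7]-Bt).ravel(),(proj('scene',base(q,[B[3],B[2],B[1]]))+v[7:9]-Bs).ravel(),v[5:9]]
f=least_squares(res,[593,-105,-87,10,6,0,0,0,0],loss='soft_l1')
print(f.x.round(2));print(res(f.x).reshape(-1,2).round(1).tolist())
E
python3 fit.py|sed -n '/----/,$p'
```

```text
----
[ 5.9309e+02 -1.0736e+02 -8.6440e+01  1.4280e+01  5.3200e+00 -1.9000e-01
  6.0000e-02  4.4000e-01  3.3000e-01]
[[0.5, 1.3], [0.9, 0.7], [0.9, -0.2], [1.1, 0.5], [0.1, -0.6], [-0.6, -2.2], [0.4, -2.1], [0.1, -0.2], [2.0, -3.3], [-1.3, 0.4], [-4.1, 1.1], [-0.6, -0.3], [-0.3, 1.7], [-0.5, 0.1], [-0.7, 0.1], [-1.6, -0.5], [0.3, -0.4], [1.0, 0.1], [-0.0, 0.4], [-0.2, 0.1], [0.4, 0.3]]
```

apply_moves:
  deltas:
    - [0, 0, 0, 0, 0, -1, 0.7]
    - [1, -1, 0, 0, 0, -1, 0.7]
    - [1, -1, 0, 0, 0, -1, 0.7]
    - [1, -1, 0, 0, 0, -1, 0.7]
    - [1, -1, 0, 0, 0, -1, 0.7]
    - [1, -1, 0, 0, 0, -1, 0.7]
    - [1, -1, 0, 0, 0, -1, 0.7]
    - [1, -1, 0, 0, 0, -1, 0.7]

```text
time: 1.2
tool_pos: [215.2, -290.6, 212.6]
tcp_rot: [180.0, -0.0, 51.9]
ft_force: [0.8, 1.8, -0.1]
finger_gap: 60.1
grip_force: 0.0
```

```bash
cat > plan.py <<'E'
from h import *
def plan(target_pos,Rt,n=None):
    s=sense();R0=R.from_euler('xyz',s['tcp_rot'],degrees=True)
    p=np.array(s['tool_pos'],float);dr=(R0.inv()*Rt).as_rotvec()
    d=np.array(target_pos)-p
    m=max(np.abs(R0.inv().apply(d)).max()/29,np.linalg.norm(d)/29*.7,np.abs(dr).max()/.079)
    n=n or int(np.ceil(m)); st=R.from_rotvec(dr/n);rows=[];cur=R0
    for i in range(n):
        rows.append(np.r_[cur.inv().apply(d/n)/30,dr/n/.08]) ; cur=cur*st
        rows[-1][:3]=rows[-1][:3]/1000*1000
    print("n",n);print("\n".join(str(r.round(2).tolist()) for r in rows))
def frame(x,z):
    x=np.array(x,float);z=np.array(z,float);x/=np.linalg.norm(x);z/=np.linalg.norm(z);return R.from_matrix(np.c_[x,np.cross(z,x),z])
E
python3 - <<'E'
from plan import *
a=np.radians(107.5)
plan([412.2,-158.4,130],frame([np.cos(a),np.sin(a),0],[0,0,-1]))
E
```

```text
n 13
[0.58, 0.19, 0.21, 0.0, -0.0, -0.93]
[0.56, 0.23, 0.21, 0.0, -0.0, -0.93]
[0.54, 0.27, 0.21, 0.0, -0.0, -0.93]
[0.52, 0.31, 0.21, 0.0, -0.0, -0.93]
[0.5, 0.35, 0.21, 0.0, -0.0, -0.93]
[0.47, 0.39, 0.21, 0.0, -0.0, -0.93]
[0.44, 0.42, 0.21, 0.0, -0.0, -0.93]
[0.41, 0.45, 0.21, 0.0, -0.0, -0.93]
[0.37, 0.48, 0.21, 0.0, -0.0, -0.93]
[0.34, 0.51, 0.21, 0.0, -0.0, -0.93]
[0.3, 0.53, 0.21, 0.0, -0.0, -0.93]
[0.26, 0.55, 0.21, 0.0, -0.0, -0.93]
[0.21, 0.57, 0.21, 0.0, -0.0, -0.93]
```

apply_moves:
  deltas:
    - [0.58, 0.19, 0.21, 0, 0, -0.93, 0.7]
    - [0.56, 0.23, 0.21, 0, 0, -0.93, 0.7]
    - [0.54, 0.27, 0.21, 0, 0, -0.93, 0.7]
    - [0.52, 0.31, 0.21, 0, 0, -0.93, 0.7]
    - [0.5, 0.35, 0.21, 0, 0, -0.93, 0.7]
    - [0.47, 0.39, 0.21, 0, 0, -0.93, 0.7]
    - [0.44, 0.42, 0.21, 0, 0, -0.93, 0.7]
    - [0.41, 0.45, 0.21, 0, 0, -0.93, 0.7]

```text
time: 2.2
tool_pos: [336.9, -210.5, 162.1]
tcp_rot: [-180.0, -0.0, 86.0]
ft_force: [0.0, -0.2, -0.2]
finger_gap: 59.9
grip_force: 0.0
```

apply_moves:
  deltas:
    - [0.37, 0.48, 0.21, 0, 0, -0.93, 0.7]
    - [0.34, 0.51, 0.21, 0, 0, -0.93, 0.7]
    - [0.3, 0.53, 0.21, 0, 0, -0.93, 0.7]
    - [0.26, 0.55, 0.21, 0, 0, -0.93, 0.7]
    - [0.21, 0.57, 0.21, 0, 0, -0.93, 0.7]
    - [0, 0, 0, 0, 0, 0, 0.7]
    - [0, 0, 0, 0, 0, 0, 0.7]

```text
time: 3.08
tool_pos: [412.1, -160.5, 130.9]
tcp_rot: [-180.0, -0.0, 107.1]
ft_force: [-0.7, -0.5, 0.1]
finger_gap: 59.9
grip_force: 0.0
```

```bash
python3 - <<'E'
from plan import *
a=np.radians(107.5)
plan([412.2,-158.4,16.5],frame([np.cos(a),np.sin(a),0],[0,0,-1]))
E
```

```text
n 4
[0.02, 0.01, 0.95, -0.0, -0.0, -0.02]
[0.02, 0.01, 0.95, -0.0, -0.0, -0.02]
[0.02, 0.01, 0.95, -0.0, -0.0, -0.02]
[0.02, 0.01, 0.95, -0.0, -0.0, -0.02]
```

apply_moves:
  deltas:
    - [0.02, 0.01, 0.95, 0, 0, -0.02, 0.7]
    - [0.02, 0.01, 0.95, 0, 0, -0.02, 0.7]
    - [0.02, 0.01, 0.95, 0, 0, -0.02, 0.7]
    - [0.02, 0.01, 0.5, 0, 0, -0.02, 0.7]
    - [0, 0, 0.3, 0, 0, 0, 0.7]
    - [0, 0, 0.1, 0, 0, 0, 0.7]
    - [0, 0, 0, 0, 0, 0, 0.7]

```text
time: 3.95
tool_pos: [413.4, -158.0, 19.0]
tcp_rot: [180.0, 0.0, 107.6]
ft_force: [-0.1, 0.4, 0.6]
finger_gap: 59.5
grip_force: 0.0
```

```bash
python3 - <<'E'
from h import *
g=lambda im:np.clip(255*(im/255.)**.6,0,255).astype('uint8')
cv2.imwrite("pics/p3.png",np.vstack([tile(g(snapshot("top")[:,:,::-1]),215,210,110,60,5),tile(g(snapshot("scene")[:,:,::-1]),175,195,110,60,5)]))
E
```

```text
(no output)
```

View pics/p3.png

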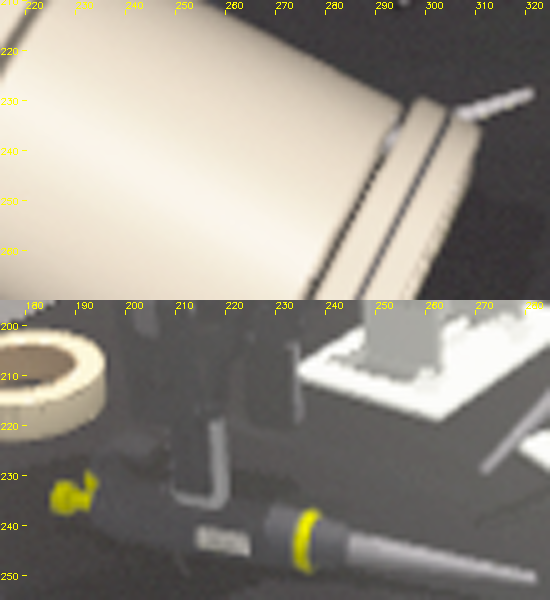

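The nose and knob are still in place, and the near finger hangs in front of the body at (212,235). I'll lower a little and close.

apply_moves:
  deltas:
    - [0, 0, 0.11, 0, 0, 0, 0.7]
    - [0, 0, 0, 0, 0, 0, 0.2]
    - [0, 0, 0, 0, 0, 0, 0.1]
    - [0, 0, 0, 0, 0, 0, 0.1]
    - [0, 0, 0, 0, 0, 0, 0.0]
    - [0, 0, 0, 0, 0, 0, 0.0]
  grip_force: 50

```text
time: 4.8
tool_pos: [412.9, -157.7, 15.1]
tcp_rot: [-180.0, -0.0, 107.6]
ft_force: [0.5, 0.3, 0.5]
finger_gap: 0.2
grip_force: 0.0
```

```bash
python3 - <<'E'
from h import *
g=lambda im:np.clip(255*(im/255.)**.6,0,255).astype('uint8')
print(sense()['finger_gap'],sense()['grip_force'])
cv2.imwrite("pics/p4.png",np.vstack([tile(g(snapshot("top")[:,:,::-1]),215,210,110,60,5),tile(g(snapshot("scene")[:,:,::-1]),175,195,110,60,5)]))
E
```

```text
0.17517986981848058 0.0
```

View pics/p4.png

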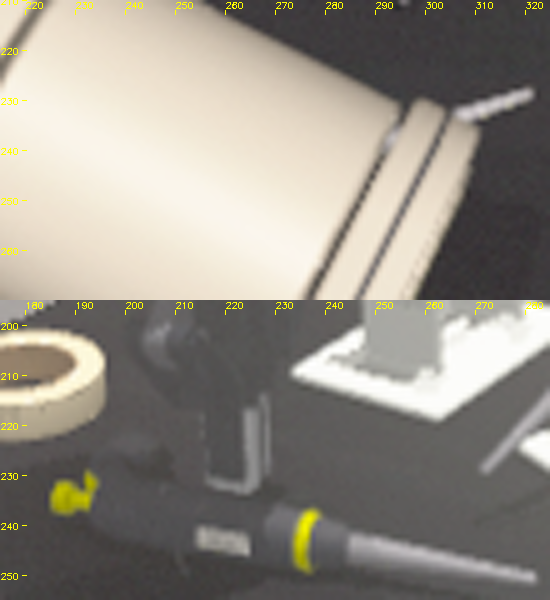

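```bash
python3 - <<'E'
from h import *
s=sense();p=np.array(s['tool_pos']);print(p,s['tcp_rot'],s['joint_pos'])
for z in(1,15,28,40):print(z,proj('scene',[[p[0],p[1],z]]),proj('top',[[p[0],p[1],z]]))
for uv in [(212,232),(217.5,232)]:
  print(tri((258,249),uv)[0], [atz('scene',uv,z).round(1) for z in (1,15,27)])
d=np.array([-.301,.954,0])
o=np.array([450.2,-275.4,13])
for t in(0,76,103,123,150,188,206): print(t,(o+d*t).round(1),proj('scene',o+d*t).round(1),proj('top',o+d*t).round(1))
E
```

```text
[ 412.93897099 -157.71339797   15.10962719] [1.79999746e+02 5.35423886e-04 1.07566079e+02] [-2.75545671e+01 -5.94337730e+00  1.20594698e+02 -2.17954876e-04
  6.53481204e+01 -4.51205548e+01]
1 [[223.71442257 244.83762783]] [[266.93354108 245.71999068]]
15 [[223.36740762 238.81432159]] [[266.54635708 245.76008146]]
28 [[223.0417964  233.14474908]] [[266.17625899 245.79840126]]
40 [[222.73831614 227.84489978]] [[265.82520702 245.8347474 ]]
[ 404.67428209 -138.45560833   27.85557596] [array([ 437.3, -101.7,    1. ]), array([ 419.6, -119.9,   15. ]), array([ 404.4, -135.5,   27. ])]
[ 408.40765897 -142.43611143   27.55360741] [array([ 444.3, -111.1,    1. ]), array([ 426.4, -129. ,   15. ]), array([ 411. , -144.4,   27. ])]
0 [ 450.2 -275.4   13. ] [[281.9 250.3]] [[320.3 228.2]]
76 [ 427.3 -202.9   13. ] [[245.3 243.6]] [[287.2 239. ]]
103 [ 419.2 -177.1   13. ] [[232.8 241.4]] [[275.5 242.8]]
123 [ 413.2 -158.1   13. ] [[223.6 239.7]] [[266.8 245.6]]
150 [ 405.  -132.3   13. ] [[211.5 237.5]] [[255.  249.5]]
188 [393.6 -96.   13. ] [[194.8 234.4]] [[238.4 254.8]]
206 [388.2 -78.9  13. ] [[187.1 233. ]] [[230.6 257.4]]
```

```bash
python3 - <<'E'
from h import *
p=np.array([156.4,-578.7,211.8]);M=R.from_euler('xyz',[180,0,15.1],degrees=True).as_matrix()
for y in(-43,-57,43,57):
  for x in(-11,11):
    print(x,y,[(proj('scene',p+M@[x,y,z])[0]/.7).round(0).tolist() for z in(1,14,-12,-26)])
E
```

```text
-11 -43 [[456.0, 434.0], [455.0, 450.0], [457.0, 416.0], [458.0, 397.0]]
11 -43 [[465.0, 413.0], [464.0, 430.0], [466.0, 397.0], [467.0, 378.0]]
-11 -57 [[434.0, 428.0], [433.0, 445.0], [435.0, 411.0], [435.0, 392.0]]
11 -57 [[444.0, 409.0], [444.0, 425.0], [445.0, 392.0], [446.0, 374.0]]
-11 43 [[600.0, 468.0], [596.0, 485.0], [603.0, 450.0], [607.0, 430.0]]
11 43 [[603.0, 445.0], [600.0, 461.0], [606.0, 427.0], [610.0, 408.0]]
-11 57 [[625.0, 474.0], [621.0, 491.0], [629.0, 456.0], [633.0, 436.0]]
11 57 [[627.0, 450.0], [623.0, 467.0], [631.0, 432.0], [635.0, 413.0]]
```

The projections show the shut fingertips at about z=28 while TCP z reads 15. The real fingertips therefore sit about 27 mm further back than the text says, and the fingers closed above the pipette. It was not moved. I'll redo the fits with more careful pixel readings.

```bash
python3 - <<'E'
s=open('fit.py').read()
i=s.index("Ut=[");j=s.index("def res")
s=s[:i]+'''Ut=[(235.2,167.2),(249.2,166.5),(237.2,133.9),(242.2,169.3),(237.2,131.7),(242.5,165.8),(239,135.8)]
Ls=[[0,-11,-9],[0,56,-9],[-22.5,-21,18],[22.5,62,18],[-22.5,62,18]]
Us=[(260,187.5),(270,168.8),(245.8,181),(277.5,157.5),(262.5,155)]
Bt=[(224.2,131.2),(261.3,130.3),(265.5,185.3),(227.8,188.7)]
Bs=[(233.3,209.5),(262.8,218.8),(288.7,198)]
'''+s[j:]+'''
for nm,a,b in [("nose",(321.3,228.7),(281.6,250.4)),("shoulder",(288.7,239.2),(244.7,244.3)),("band",(280.8,242.3),(236.2,243))]:
    p,e=tri(a,b);print(nm,p.round(1),np.round(e,1),atz('top',a,13).round(1))
'''
open('fit.py','w').write(s)
E
python3 fit.py|sed -n '/----/,$p'
```

```text
----
rest [ 593.67 -105.36  -87.23] [-0.3  0.9  0.   0.5  0.4 -0.6  0.2  0.2 -0.4 -0.9]
nose [ 450.23046479 -275.42362252   13.        ] shoulder [ 427.27905062 -203.92537749   13.        ] 75.09172027497308 knob [390.10717141 -84.13662482  13.        ] 200.51315641146505
----
[ 5.9309e+02 -1.0736e+02 -8.6440e+01  1.4280e+01  5.3200e+00 -1.9000e-01
  6.0000e-02  4.4000e-01  3.3000e-01]
[[0.5, 1.3], [0.9, 0.7], [0.9, -0.2], [1.1, 0.5], [0.1, -0.6], [-0.6, -2.2], [0.4, -2.1], [0.1, -0.2], [2.0, -3.3], [-1.3, 0.4], [-4.1, 1.1], [-0.6, -0.3], [-0.3, 1.7], [-0.5, 0.1], [-0.7, 0.1], [-1.6, -0.5], [0.3, -0.4], [1.0, 0.1], [-0.0, 0.4], [-0.2, 0.1], [0.4, 0.3]]
nose [ 448.5 -276.8   14.2] [0.9 0.9] [ 449.1 -277.6   13. ]
shoulder [ 425.7 -204.8   13. ] [1.7 1.7] [ 426.8 -206.1   13. ]
band [ 419.3 -187.8   13. ] [1.3 1.3] [ 420.2 -188.8   13. ]
```

apply_moves:
  deltas:
    - [0, 0, 0, 0, 0, 0, 0.7]
    - [0, 0, 0, 0, 0, 0, 0.7]
    - [0, 0, 0, 0, 0, 0, 0.7]
    - [0, 0, 0, 0, 0, 0, 0.7]

```text
time: 5.4
tool_pos: [412.9, -157.7, 15.1]
tcp_rot: [180.0, -0.0, 107.6]
ft_force: [0.3, -0.2, 0.2]
finger_gap: 59.9
grip_force: 0.0
```

```bash
python3 - <<'E'
s=open('fit.py').read()
new=s[s.index("Ut=[(235.2"):s.index("def rest",s.index("Ut=[(235.2"))]
a=s.index("def res(v)");b=s.index("for nm",a)
open('fit.py','w').write("from h import *\nfrom scipy.optimize import least_squares\nc,s=np.cos(np.radians(32)),np.sin(np.radians(32))\n"+s[s.index("def rest"):s.index("L=np.array")]+
"def base(q,L): return np.array(L,float)@R.from_euler('z',q[2],degrees=True).as_matrix().T+[q[0],q[1],0]\nLc=[[-16,-15,0],[16,-15,0],[0,56,0],[0,-21,0],[0,62,0],[0,-10,-9],[0,54,-9]]\n"+new+s[a:b])
E
python3 fit.py
```

```text
[ 5.9222e+02 -1.0878e+02 -8.5810e+01  1.4760e+01  4.9900e+00  6.0000e-02
  0.0000e+00  1.0000e-02  2.3000e-01]
[[-0.4, 0.3], [0.7, -0.2], [0.9, 0.7], [0.5, 0.2], [0.5, 0.1], [-0.2, -2.7], [-0.5, -1.6], [-1.6, -0.0], [1.7, -3.0], [-1.3, 0.6], [0.2, 0.7], [-1.0, -0.2], [-0.2, 2.4], [-0.5, 0.1], [-0.4, 0.0], [-0.1, -0.2], [-0.0, -0.1], [0.4, -0.5], [3.0, 0.5], [0.1, 0.0], [0.0, 0.2]]
```

apply_moves:
  deltas:
    - [0, 0, 0.3, 0, 0, 0, 0.7]
    - [0, 0, 0.25, 0, 0, 0, 0.7]
    - [0, 0, 0.1, 0, 0, 0, 0.7]
    - [0, 0, 0, 0, 0, 0, 0.7]

```text
time: 5.9
tool_pos: [412.5, -157.5, -4.9]
tcp_rot: [-180.0, -0.0, 107.6]
ft_force: [0.2, 0.1, 0.2]
finger_gap: 60.1
grip_force: 0.0
```

apply_moves:
  deltas:
    - [0, 0, 0.15, 0, 0, 0, 0.6]
    - [0, 0, 0, 0, 0, 0, 0.4]
    - [0, 0, 0, 0, 0, 0, 0.3]
    - [0, 0, 0, 0, 0, 0, 0.2]
    - [0, 0, 0, 0, 0, 0, 0.0]
    - [0, 0, 0, 0, 0, 0, 0.0]
  grip_force: 50

```text
time: 6.65
tool_pos: [413.2, -157.8, -8.6]
tcp_rot: [180.0, 0.0, 107.6]
ft_force: [0.5, -0.6, 3.1]
finger_gap: 22.6
grip_force: 50.0
```

apply_moves:
  deltas:
    - [0, 0, -0.1, 0, 0, 0, 0.0]
    - [0, 0, -0.3, 0, 0, 0, 0.0]
    - [0, 0, -0.6, 0, 0, 0, 0.0]
    - [0, 0, -0.9, 0, 0, 0, 0.0]
    - [0, 0, -0.9, 0, 0, 0, 0.0]
    - [0, 0, -0.9, 0, 0, 0, 0.0]
    - [0, 0, -0.9, 0, 0, 0, 0.0]
    - [0, 0, 0, 0, 0, 0, 0.0]
  grip_force: 70

```text
time: 7.65
tool_pos: [414.5, -158.5, 131.7]
tcp_rot: [179.8, 0.2, 107.6]
ft_force: [-0.1, 1.2, -2.0]
finger_gap: 22.5
grip_force: 68.7
```

```bash
python3 - <<'E'
from h import *
s=sense();print(s['tool_pos'],s['finger_gap'],s['grip_force'],s['ft_force'],s['wrist_torque'])
g=lambda im:np.clip(255*(im/255.)**.6,0,255).astype('uint8')
t,c=snapshot("top"),snapshot("scene")
np.save("t5.npy",t);np.save("c5.npy",c)
cv2.imwrite("pics/p5.png",np.vstack([tile(g(t[:,:,::-1]),225,190,120,50,6),tile(g(c[:,:,::-1]),180,165,120,50,6)]))
E
```

```text
[ 414.54736046 -158.52820479  131.74541638] 22.515458311132267 68.73351216316223 [-0.12048223  1.24783154 -1.97236528] [-0.01485359 -0.0068717  -0.01979614]
```

View pics/p5.png

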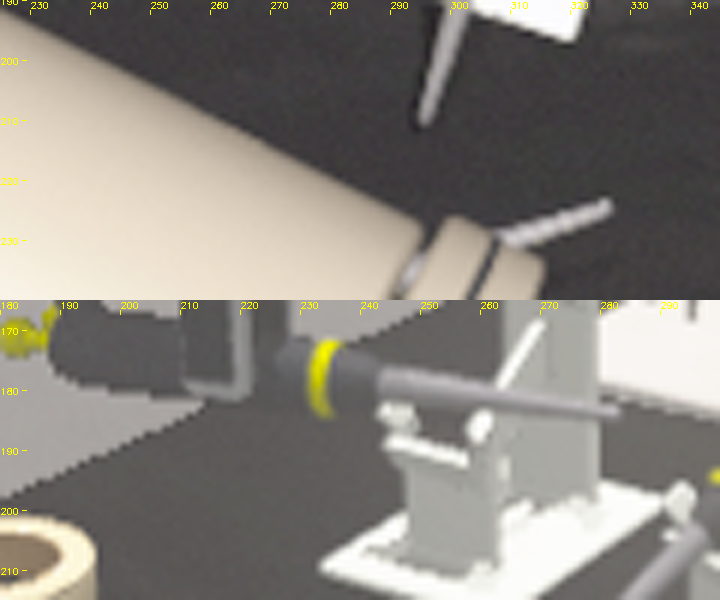

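The pipette is held, with its nose at about (326.3,224.3) in top and (282.8,183.7) in scene. The fingers reach down to its underside.

```bash
python3 - <<'E'
from h import *
s=sense();T=R.from_euler('xyz',s['tcp_rot'],degrees=True);p=np.array(s['tool_pos'])
n,e=tri((326.3,224.3),(282.8,183.7));print(n,e,T.inv().apply(n-p))
# band centre/shoulder heights: constrain on vertical plane of pipette axis
o,v=ray('scene',(243.7,178.7))
y=T.as_matrix()[:,1]; t=((n-o)@y)/(v@y); sh=o+t*v; print("shoulder",sh,np.linalg.norm(sh-n),"tilt",np.degrees(np.arctan2(n[2]-sh[2],np.linalg.norm(sh[:2]-n[:2]))))
E
```

```text
[ 451.75960659 -276.51477209  151.57264637] [np.float64(1.467514197492144), np.float64(1.467514197492128)] [-125.13736749    1.30695231  -22.89630795]
shoulder [ 428.48802229 -203.00751842  150.75260007] 77.1074279997228 tilt 0.6093586442644909
```

```bash
cat >> plan.py <<'E'
Q=[592.3,-108.7,-86.0]
def seat(dy=0,dz=0,dx=0,q=Q,off=(-22,1,-8.6)):
    a=np.radians(q[2]);c,s=np.cos(np.radians(32)),np.sin(np.radians(32))
    h=np.array([-np.sin(a),np.cos(a),0]);yc=h*c+[0,0,s];zc=-h*s+[0,0,c];xc=np.cross(yc,zc)
    T=frame(yc,-zc);C=np.array([q[0],q[1],68])+dx*xc+dy*yc+dz*zc
    return C-T.apply(off),T
E
python3 - <<'E'
from plan import *
p,T=seat(20,60);print(p,T.as_euler('xyz',degrees=True));print(seat()[0])
a=np.radians(4);plan([450,-140,240],frame([np.cos(a),np.sin(a),0],[0,0,-1]))
E
```

```text
[ 600.58999971 -107.11786485  133.84628124] [180. -32.   4.]
[ 615.38805829 -106.08308379   72.36501019]
n 23
[0.01, 0.06, -0.16, -0.0, 0.0, 0.98]
[0.01, 0.06, -0.16, -0.0, 0.0, 0.98]
[0.02, 0.06, -0.16, -0.0, 0.0, 0.98]
[0.02, 0.06, -0.16, -0.0, 0.0, 0.98]
[0.03, 0.05, -0.16, -0.0, 0.0, 0.98]
[0.03, 0.05, -0.16, -0.0, 0.0, 0.98]
[0.03, 0.05, -0.16, -0.0, 0.0, 0.98]
[0.04, 0.05, -0.16, -0.0, 0.0, 0.98]
[0.04, 0.04, -0.16, -0.0, 0.0, 0.98]
[0.04, 0.04, -0.16, -0.0, 0.0, 0.98]
[0.05, 0.04, -0.16, -0.0, 0.0, 0.98]
[0.05, 0.03, -0.16, -0.0, 0.0, 0.98]
[0.05, 0.03, -0.16, -0.0, 0.0, 0.98]
[0.05, 0.02, -0.16, -0.0, 0.0, 0.98]
[0.06, 0.02, -0.16, -0.0, 0.0, 0.98]
[0.06, 0.02, -0.16, -0.0, 0.0, 0.98]
[0.06, 0.01, -0.16, -0.0, 0.0, 0.98]
[0.06, 0.01, -0.16, -0.0, 0.0, 0.98]
[0.06, 0.0, -0.16, -0.0, 0.0, 0.98]
[0.06, -0.0, -0.16, -0.0, 0.0, 0.98]
[0.06, -0.01, -0.16, -0.0, 0.0, 0.98]
[0.06, -0.01, -0.16, -0.0, 0.0, 0.98]
[0.06, -0.02, -0.16, -0.0, 0.0, 0.98]
```

apply_moves:
  deltas:
    - [0.01, 0.06, -0.3, 0, 0, 0.98, 0]
    - [0.01, 0.06, -0.3, 0, 0, 0.98, 0]
    - [0.02, 0.06, -0.3, 0, 0, 0.98, 0]
    - [0.02, 0.06, -0.3, 0, 0, 0.98, 0]
    - [0.03, 0.05, -0.3, 0, 0, 0.98, 0]
    - [0.03, 0.05, -0.3, 0, 0, 0.98, 0]
    - [0.03, 0.05, -0.3, 0, 0, 0.98, 0]
    - [0.04, 0.05, -0.3, 0, 0, 0.98, 0]

```text
time: 8.75
tool_pos: [425.2, -151.0, 199.3]
tcp_rot: [-179.8, -0.0, 71.5]
ft_force: [-0.0, -0.7, -1.3]
finger_gap: 22.4
grip_force: 68.8
```

apply_moves:
  deltas:
    - [0.04, 0.04, -0.3, 0, 0, 0.98, 0]
    - [0.04, 0.04, -0.3, 0, 0, 0.98, 0]
    - [0.05, 0.04, -0.3, 0, 0, 0.98, 0]
    - [0.05, 0.03, -0.3, 0, 0, 0.98, 0]
    - [0.05, 0.03, 0, 0, 0, 0.98, 0]
    - [0.05, 0.02, 0, 0, 0, 0.98, 0]
    - [0.06, 0.02, 0, 0, 0, 0.98, 0]
    - [0.06, 0.02, 0, 0, 0, 0.98, 0]

```text
time: 9.75
tool_pos: [438.3, -145.1, 235.0]
tcp_rot: [-179.8, 0.1, 35.5]
ft_force: [0.1, -0.8, -1.0]
finger_gap: 22.5
grip_force: 68.8
```

apply_moves:
  deltas:
    - [0.06, 0.01, 0, 0, 0, 0.98, 0]
    - [0.06, 0.01, 0, 0, 0, 0.98, 0]
    - [0.06, 0, 0, 0, 0, 0.98, 0]
    - [0.06, 0, 0, 0, 0, 0.98, 0]
    - [0.06, -0.01, 0, 0, 0, 0.98, 0]
    - [0.06, -0.01, 0, 0, 0, 0.98, 0]
    - [0.06, -0.02, 0, 0, 0, 0.98, 0]
    - [0, 0, 0, 0, 0, 0, 0]

```text
time: 10.75
tool_pos: [450.0, -139.8, 235.3]
tcp_rot: [-179.9, 0.1, 4.3]
ft_force: [0.5, 0.3, -1.2]
finger_gap: 22.4
grip_force: 68.8
```

```bash
python3 - <<'E'
from plan import *
plan(*seat(20,90))
E
```

```text
n 8
[0.57, -0.09, 0.32, -0.0, 0.88, 0.01]
[0.55, -0.09, 0.35, -0.0, 0.88, 0.01]
[0.52, -0.09, 0.39, -0.0, 0.88, 0.01]
[0.49, -0.09, 0.43, -0.0, 0.88, 0.01]
[0.46, -0.09, 0.46, -0.0, 0.88, 0.01]
[0.43, -0.09, 0.49, -0.0, 0.88, 0.01]
[0.39, -0.09, 0.52, -0.0, 0.88, 0.01]
[0.35, -0.09, 0.55, -0.0, 0.88, 0.01]
```

apply_moves:
  deltas:
    - [0.57, -0.09, 0.32, 0, 0.88, 0.01, 0]
    - [0.55, -0.09, 0.35, 0, 0.88, 0.01, 0]
    - [0.52, -0.09, 0.39, 0, 0.88, 0.01, 0]
    - [0.49, -0.09, 0.43, 0, 0.88, 0.01, 0]
    - [0.46, -0.09, 0.46, 0, 0.88, 0.01, 0]
    - [0.43, -0.09, 0.49, 0, 0.88, 0.01, 0]
    - [0.39, -0.09, 0.52, 0, 0.88, 0.01, 0]
    - [0.35, -0.09, 0.55, 0, 0.88, 0.01, 0]

```text
time: 11.75
tool_pos: [585.4, -108.6, 160.0]
tcp_rot: [-179.9, -32.3, 4.0]
ft_force: [0.6, 0.7, -1.7]
finger_gap: 22.5
grip_force: 68.7
```

apply_moves:
  deltas:
    - [0, 0, 0, 0, 0, 0, 0]

```text
time: 11.88
tool_pos: [583.5, -108.0, 158.0]
tcp_rot: [-179.8, -32.0, 3.9]
ft_force: [-1.2, 0.9, -1.2]
finger_gap: 22.4
grip_force: 68.7
```

```bash
python3 - <<'E'
from plan import *
s=sense();p,T=seat(20,90);print(s['tool_pos'],p,s['tcp_rot'],s['ft_force'])
T=R.from_euler('xyz',s['tcp_rot'],degrees=True);P=s['tool_pos']
for nm,o in (("nose",(-125,1,-21.6)),("shoulder",(-49,1,-21.6)),("knob",(81,1,-21.6)),("tip",(0,0,-13))):
    w=P+T.apply(o);print(nm,w.round(1),proj('top',w).round(1),proj('scene',w).round(1))
g=lambda im:np.clip(255*(im/255.)**.6,0,255).astype('uint8')
t,c=snapshot("top"),snapshot("scene");np.save("t6.npy",t);np.save("c6.npy",c)
cv2.imwrite("pics/p6.png",np.hstack([tile(g(t[:,:,::-1]),200,110,75,120,5),tile(g(c[:,:,::-1]),215,115,85,120,5)]))
E
```

```text
[ 583.49955148 -107.95195093  157.99830868] [ 584.73114748 -108.22682383  159.28772412] [-179.77172171  -31.98326929    3.85695143] [-1.15307282  0.88522642 -1.19241157]
nose [ 466.4 -116.9  110.1] [[242.8 219. ]] [[224.1 182. ]]
shoulder [ 530.7 -112.6  150.4] [[238.1 183.8]] [[242.3 154.6]]
knob [ 640.7 -105.2  219.2] [[229.1 116.5]] [[270.7 112.1]]
tip [ 576.6 -108.5  169. ] [[234.7 158. ]] [[254.3 140.6]]
```

View pics/p6.png

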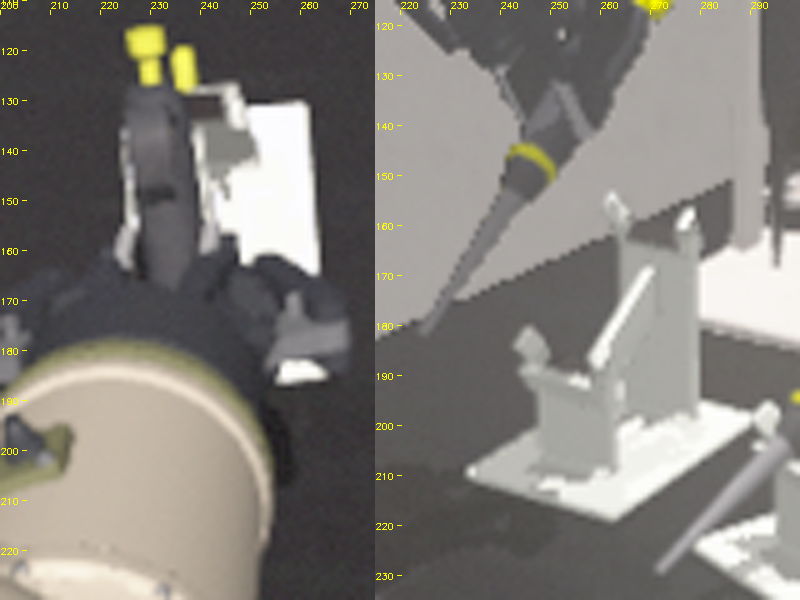

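The predicted nose, shoulder and knob pixels match the images to about 1 px: scene nose (225.6,181.6), shoulder (242.4,153.6), top knob (229.4,115.4). The tool-frame calibration holds under tilt, so I'll descend.

```bash
sed -i 's/^Q=.*/Q=[592.3,-108.3,-86.0]/' plan.py; python3 - <<'E'
from plan import *
plan(*seat(6,8),n=8)
E
```

```text
n 8
[-0.06, -0.0, 0.35, -0.0, -0.0, -0.0]
[-0.06, -0.0, 0.35, -0.0, -0.0, -0.0]
[-0.06, -0.0, 0.35, -0.0, -0.0, -0.0]
[-0.06, -0.0, 0.35, -0.0, -0.0, -0.0]
[-0.06, -0.0, 0.35, -0.0, -0.0, -0.0]
[-0.06, -0.0, 0.35, -0.0, -0.0, -0.0]
[-0.06, -0.0, 0.35, -0.0, -0.0, -0.0]
[-0.06, -0.0, 0.35, -0.0, -0.0, -0.0]
```

apply_moves:
  deltas:
    - [-0.06, 0, 0.45, 0, 0, 0, 0]
    - [-0.06, 0, 0.45, 0, 0, 0, 0]
    - [-0.06, 0, 0.45, 0, 0, 0, 0]
    - [-0.06, 0, 0.45, 0, 0, 0, 0]
    - [-0.06, 0, 0.4, 0, 0, 0, 0]
    - [-0.06, 0, 0.3, 0, 0, 0, 0]
    - [-0.06, 0, 0.2, 0, 0, 0, 0]
    - [-0.06, 0, 0.1, 0, 0, 0, 0]

```text
time: 12.98
tool_pos: [618.2, -106.4, 82.5]
tcp_rot: [-179.9, -32.3, 3.8]
ft_force: [-0.7, 0.7, -1.9]
finger_gap: 22.4
grip_force: 68.7
```

apply_moves:
  deltas:
    - [0, 0, 0, 0, 0, 0, 0]
    - [0, 0, 0, 0, 0, 0, 0]

```text
time: 13.22
tool_pos: [618.4, -106.6, 83.3]
tcp_rot: [-179.9, -32.3, 3.8]
ft_force: [-0.1, 0.3, -1.6]
finger_gap: 22.1
grip_force: 68.7
```

```bash
python3 - <<'E'
from plan import *
s=sense();T=R.from_euler('xyz',s['tcp_rot'],degrees=True);print(s['tool_pos'],s['tcp_rot'],s['ft_force'],T.inv().apply(seat()[0]-s['tool_pos']))
P=s['tool_pos']
for nm,o in (("nose",(-125,1,-21.6)),("shoulder",(-49,1,-21.6)),("knob",(81,1,-21.6))):
    w=P+T.apply(o);print(nm,w.round(1),proj('top',w).round(1),proj('scene',w).round(1))
g=lambda im:np.clip(255*(im/255.)**.6,0,255).astype('uint8')
t,c=snapshot("top"),snapshot("scene");np.save("t7.npy",t);np.save("c7.npy",c)
cv2.imwrite("pics/p7.png",np.hstack([tile(g(t[:,:,::-1]),200,100,70,110,5),tile(g(c[:,:,::-1]),215,115,90,110,5)]))
E
```

```text
[ 618.43609333 -106.61206366   83.33019465] [-179.90453476  -32.30983444    3.84645981] [-0.10428651  0.32830585 -1.57405031] [-8.37849808 -1.11856855  7.67713266]
nose [ 501.6 -115.5   34.8] [[246.3 204.6]] [[236.2 208.8]]
shoulder [ 565.7 -111.2   75.4] [[242.1 172.2]] [[252.9 182.1]]
knob [ 675.3 -103.8  144.9] [[234.2 110.5]] [[279.  140.1]]
```

View pics/p7.png

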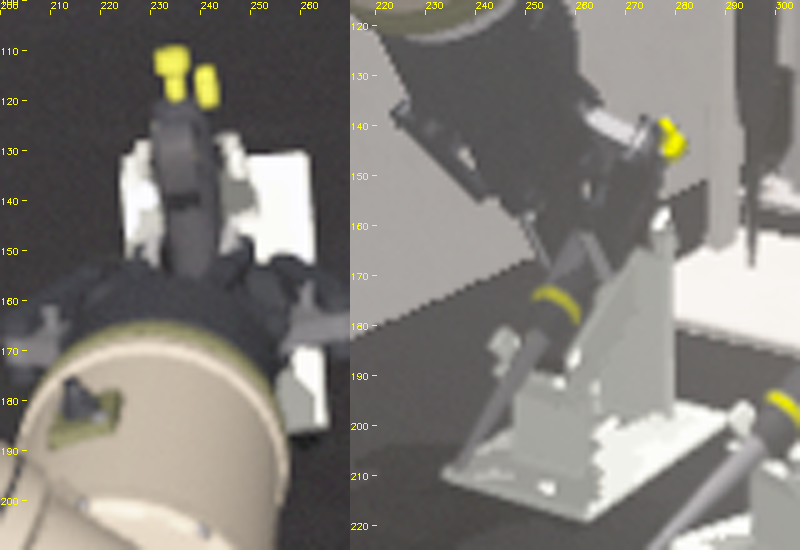

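The body is centred between the high saddle cheeks (top column ~237), and in scene the nose (235,209) clears the stop. Lowering gently.

apply_moves:
  deltas:
    - [-0.05, 0, 0.1, 0, 0, 0, 0]
    - [-0.05, 0, 0.05, 0, 0, 0, 0]
    - [0, 0, 0.04, 0, 0, 0, 0]
    - [0, 0, 0, 0, 0, 0, 0]

```text
time: 13.82
tool_pos: [618.6, -106.4, 76.1]
tcp_rot: [-179.9, -32.3, 3.8]
ft_force: [-0.4, 0.4, -1.6]
finger_gap: 22.2
grip_force: 68.7
```

apply_moves:
  deltas:
    - [0, 0, 0.03, 0, 0, 0, 0]
    - [0, 0, 0, 0, 0, 0, 0]

```text
time: 14.08
tool_pos: [619.2, -106.4, 75.6]
tcp_rot: [-179.9, -32.3, 3.8]
ft_force: [0.2, 0.4, -2.1]
finger_gap: 22.2
grip_force: 68.7
```

apply_moves:
  deltas:
    - [0, 0, 0.03, 0, 0, 0, 0]
    - [0, 0, 0, 0, 0, 0, 0]

```text
time: 14.32
tool_pos: [619.6, -106.3, 74.8]
tcp_rot: [-179.9, -32.3, 3.8]
ft_force: [0.7, -0.8, -1.5]
finger_gap: 22.3
grip_force: 68.7
```

apply_moves:
  deltas:
    - [0, 0, 0.03, 0, 0, 0, 0]
    - [0, 0, 0, 0, 0, 0, 0]

```text
time: 14.58
tool_pos: [620.0, -106.3, 74.6]
tcp_rot: [-179.9, -32.2, 3.9]
ft_force: [-12.4, 1.2, 10.0]
finger_gap: 22.3
grip_force: 70.9
```

apply_moves:
  deltas:
    - [0, 0, 0.03, 0, 0, 0, 0]
    - [0, 0, 0, 0, 0, 0, 0]

```text
time: 14.82
tool_pos: [620.0, -106.3, 74.5]
tcp_rot: [-179.9, -32.2, 3.9]
ft_force: [-32.8, 1.7, 26.7]
finger_gap: 22.2
grip_force: 74.0
```

apply_moves:
  deltas:
    - [0, 0, 0.03, 0, 0, 0, 0]
    - [0, 0, 0, 0, 0, 0, 0]

```text
time: 15.08
tool_pos: [620.1, -106.3, 74.4]
tcp_rot: [-179.9, -32.2, 3.9]
ft_force: [-51.0, 1.8, 42.0]
finger_gap: 22.5
grip_force: 77.2
```

apply_moves:
  deltas:
    - [0, 0, -0.09, 0, 0, 0, 0]
    - [-0.05, 0, 0, 0, 0, 0, 0]
    - [0, 0, 0, 0, 0, 0, 0]

```text
time: 15.45
tool_pos: [618.2, -106.3, 73.6]
tcp_rot: [-179.9, -32.2, 3.8]
ft_force: [-0.2, -0.6, 0.2]
finger_gap: 21.8
grip_force: 68.9
```

apply_moves:
  deltas:
    - [-0.05, 0, 0, 0, 0, 0, 0]
    - [0, 0, 0, 0, 0, 0, 0]

```text
time: 15.7
tool_pos: [617.0, -106.4, 72.9]
tcp_rot: [-179.9, -32.2, 3.8]
ft_force: [-1.1, 0.0, -1.1]
finger_gap: 22.2
grip_force: 68.9
```

apply_moves:
  deltas:
    - [-0.04, 0, 0, 0, 0, 0, 0]
    - [0, 0, 0, 0, 0, 0, 0]

```text
time: 15.95
tool_pos: [615.9, -106.5, 72.3]
tcp_rot: [-179.9, -32.2, 3.8]
ft_force: [0.4, 0.7, -1.4]
finger_gap: 22.0
grip_force: 68.8
```

apply_moves:
  deltas:
    - [-0.04, 0, 0, 0, 0, 0, 0]
    - [0, 0, 0, 0, 0, 0, 0]

```text
time: 16.2
tool_pos: [615.3, -106.7, 72.2]
tcp_rot: [-179.9, -32.3, 3.8]
ft_force: [0.8, 0.3, -1.4]
finger_gap: 21.9
grip_force: 68.8
```

apply_moves:
  deltas:
    - [-0.04, 0, 0, 0, 0, 0, 0]
    - [0, 0, 0, 0, 0, 0, 0]

```text
time: 16.45
tool_pos: [615.0, -106.8, 72.4]
tcp_rot: [-179.9, -32.4, 3.8]
ft_force: [4.2, 1.9, -0.3]
finger_gap: 22.6
grip_force: 68.6
```

apply_moves:
  deltas:
    - [-0.03, 0, 0, 0, 0, 0, 0]
    - [0, 0, 0, 0, 0, 0, 0]

```text
time: 16.7
tool_pos: [614.9, -106.9, 72.6]
tcp_rot: [-179.9, -32.5, 3.8]
ft_force: [6.1, 1.9, 0.8]
finger_gap: 22.7
grip_force: 68.6
```

apply_moves:
  deltas:
    - [0, 0, 0.04, 0, 0, 0, 0]
    - [0, 0, 0, 0, 0, 0, 0]

```text
time: 16.95
tool_pos: [615.5, -107.0, 71.9]
tcp_rot: [-179.9, -32.5, 3.9]
ft_force: [1.1, 1.5, 7.9]
finger_gap: 22.4
grip_force: 69.9
```

apply_moves:
  deltas:
    - [0, 0, 0.03, 0, 0, 0, 0]
    - [0, 0, 0, 0, 0, 0, 0]

```text
time: 17.2
tool_pos: [615.6, -107.0, 71.8]
tcp_rot: [-179.9, -32.4, 3.9]
ft_force: [-16.9, 2.7, 22.9]
finger_gap: 22.5
grip_force: 72.7
```

Contact is confirmed on both the floor and the stop. I'll relieve the load, then release.

apply_moves:
  deltas:
    - [0, 0, -0.04, 0, 0, 0, 0]
    - [0, 0, 0, 0, 0, 0, 0.15]
    - [0, 0, 0, 0, 0, 0, 0.28]
    - [0, 0, 0, 0, 0, 0, 0.4]
    - [0, 0, 0, 0, 0, 0, 0.5]
    - [0, 0, 0, 0, 0, 0, 0.5]
  grip_force: 20

```text
time: 17.95
tool_pos: [613.1, -106.5, 69.2]
tcp_rot: [-179.8, -32.2, 3.8]
ft_force: [-0.3, 0.4, 0.2]
finger_gap: 42.5
grip_force: 0.0
```

apply_moves:
  deltas:
    - [0, 0, -0.2, 0, 0, 0, 0.5]
    - [0, 0, -0.5, 0, 0, 0, 0.5]
    - [0, 0, -0.9, 0, 0, 0, 0.5]
    - [0, 0, -0.9, 0, 0, 0, 0.5]
    - [0, 0, -0.9, 0, 0, 0, 0.5]
    - [0, 0, -0.9, 0, 0, 0, 0.5]
    - [0, 0, -0.9, 0, 0, 0, 0.5]
    - [0, 0, -0.9, 0, 0, 0, 0.5]

```text
time: 18.95
tool_pos: [515.6, -113.6, 225.8]
tcp_rot: [-179.9, -32.3, 3.9]
ft_force: [0.4, -0.1, 0.3]
finger_gap: 42.5
grip_force: 0.0
```

apply_moves:
  deltas:
    - [-0.6, 0, -0.6, 0, -0.6, 0, 0.5]
    - [-0.6, 0, -0.6, 0, -0.6, 0, 0.5]
    - [-0.6, 0, -0.6, 0, -0.6, 0, 0.5]
    - [-0.6, 0, -0.6, 0, -0.6, 0, 0.5]
    - [-0.6, 0, -0.6, 0, -0.6, 0, 0.5]
    - [0, 0, 0, 0, 0, 0, 0.5]

```text
time: 19.7
tool_pos: [396.3, -122.4, 266.1]
tcp_rot: [180.0, -18.7, 3.9]
ft_force: [0.7, 0.3, 0.7]
finger_gap: 42.7
grip_force: 0.0
```

```bash
python3 - <<'E'
from plan import *
T=seat()[1];Pp=seat()[0]
for nm,o in (("nose",(-125,1,-21.6)),("shoulder",(-49,1,-21.6)),("knob",(81,1,-21.6))):
    w=Pp+T.apply(o);print(nm,w.round(1),proj('top',w).round(1),proj('scene',w).round(1))
g=lambda im:np.clip(255*(im/255.)**.6,0,255).astype('uint8')
t,c=snapshot("top"),snapshot("scene");np.save("t8.npy",t);np.save("c8.npy",c)
cv2.imwrite("pics/p8.png",np.hstack([tile(g(t[:,:,::-1]),200,100,70,110,5),tile(g(c[:,:,::-1]),215,115,90,110,5)]))
E
```

```text
nose [ 498.3 -114.9   24.4] [[246.5 206.6]] [[235.2 213.5]]
shoulder [ 562.6 -110.4   64.7] [[242.3 174.4]] [[251.8 186.8]]
knob [ 672.6 -102.7  133.6] [[234.4 113.6]] [[278.  144.9]]
```

View pics/p8.png

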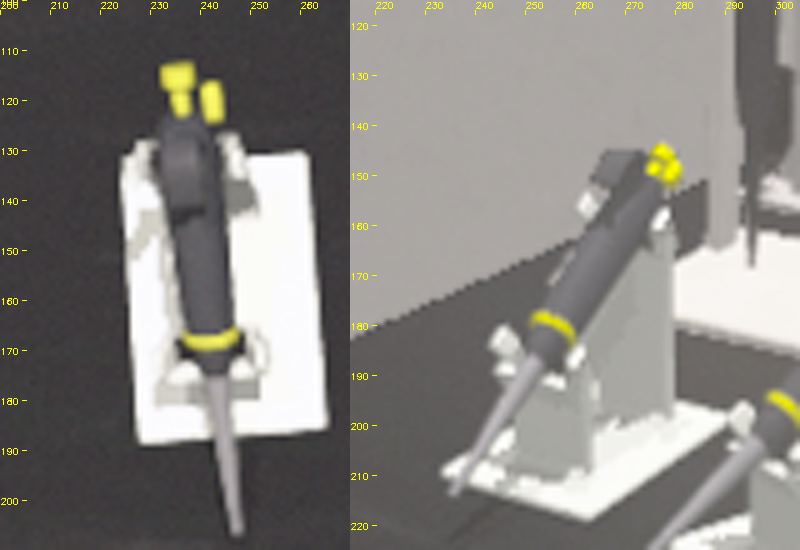

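The pipette lies in both saddles, hook up, shoulder at the stop. Its nose at top (247.4,207.2) and scene (235.6,213.8) matches the seated prediction within 1 px. The arm is clear.

```bash
python3 -c "
from bench import *
print(hand_in())"
```

```text
the job is handed in; nothing more can be done
None
```

The pipette is on the empty rest with its body in both saddles, nose down the slope, hook up and shoulder against the stop; I released it, moved the arm clear and handed the job in at about 20 s, after one empty first grasp that left the pipette unmoved; contact peaked near 66 N at the wrist while seating, and I did not re-image the timer or marker at the end.

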